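Index the capping carousel and press the next cap home

ROBOT

A 7-joint arm with a two-finger parallel gripper is mounted at the origin on a cart in front of the work surface, level with it; the furniture and walls round the work are solid. World frame = base frame: x ahead of the robot, y to its left, z up, the work surface at z = 0. Lengths are in mm, angles in rad, forces in N, time in s.
With the tool pointing down it reaches from about 400 to 875 mm from the base axis. Payload 4.4 kg.
Tool frame: the origin (TCP) lies on the centre line of the jaws, within the pads' length; the fingertips stand 11 mm ahead of it and the grasp point (between the pads) lies 8 mm behind it (ctrl.tips_ahead is the distance from the TCP to the fingertips, in mm); z points along the fingers, y is the line along which they close (so a half turn about z gives the same grasp; the last joint's range is limited). The gripper opens to 85 mm and grips with 20 to 120 N. Pads are 22 mm wide; open, the fingers measure 114 mm over their backs; the gripper's body (76 mm by 85 mm) begins 54 mm behind the grasp point. The pads swing forward as they close: fully open they stand 13 mm farther back than shut.
Start: joints at [1.041, 0.628, 0.038, 1.517, -0.027, 0.996, -0.02], TCP at [290.805, -581.335, 242.313] pointing down, gripper open.
Joint ranges: [-3.06, 3.06], [-0.37, 2.12], [-1.25, 1.32], [0.18, 2.47], [-1.1, 4.24], [0.23, 1.98], [-2.94, 2.94]. Speed limits (rad/s): [2.57, 2.57, 3.14, 3.14, 3.14, 3.14, 3.14].

INTERFACE

Orientations are given as [roll, pitch, yaw] about the fixed x, y, z axes, in that order (R = Rz(yaw) Ry(pitch) Rx(roll)).
In Python, from cell import ctrl, eyes, job gives the robot as it stands. The module is installed in compiled form; this text tells all that it offers.
- The arm moves only by the tool carry_out, never from a script. Its argument "moves" is a list of rows, each an object of numbers: "tx", "ty", "tz": the shift along the tool's x, y, z as a fraction of full scale; "twist": the turn about the tool's z as a fraction of full scale; "fingers": the opening, from 0 (shut) to 1 (fully open). In form: [{"tx": .., "ty": .., "tz": .., "twist": .., "fingers": ..}, ...]. A call has 1 to 12 rows; each row shifts and turns the commanded pose from where the row before left it, along the tool's axes as they then stand; what a row does not reach is not made up. Full scale, the value 1, is 0.3 m for a shift and pi rad for a turn. A row lasts 1/8 s, in which the tool goes at most 62.5 mm and 10.7 degrees, less where a joint would pass 70% of its speed; a pose out of reach is approached as far as the arm can. A call with a number of a shift or a turn outside -1 to 1 is refused whole. A call with a gripper value outside its range is refused whole. The fingers move at their own pace and stop on an object; the grip force is fixed at half the most. Time passes only in rows, so rows that do not move let the fingers close. It gives the time, the measured TCP pose, the force, the opening and the grip force at its end, in the units of the state.
- ctrl.read_state(): the state, without advancing time (a new reading comes with each control period).
- eyes.get_image(name): name is "scene" or "side" or "wrist"; returns a dict with "color" (400x640x3 uint8, blue, green, red), "fovy" (degrees; the focal length in pixels is half the picture's height over the tangent of half this angle, whatever the lens; pixels are square), "cx", "cy" (the principal point, pixels), "world_from_camera" (4x4, takes a point from camera to world coordinates). Camera axes: x right, y up, looking along -z (the intrinsics and any distortion apply to the point x, -y, -z); pixel columns grow to the right and rows downward; lengths in mm; the calibration is good to about 2 mm. A picture is of the moment at which its call begins. There is no depth.
- job.finish_job(): hands the job in; it is judged then, once.
The state is a dict: "clock": time; "qpos": joint angles; "qd": joint speeds; "tau": joint torques, N m; "eef_pos": TCP position; "tool_rot": TCP orientation; "force": force on the tool from outside, world axes, zero at the start; "torque": the same for the moment, N m; "width": finger opening in mm; "gripper_force": force on a finger pad.
Only numpy, scipy, OpenCV 4.12 (cv2) and the standard library are available. Lean on these libraries where they do the work, as an engineer would, in place of code of your own. Each camera call takes 0.05 s, during which the arm holds its last target. There are 200 camera calls.

TASK

The tube under the press of the capping carousel is done; do the next one. With the fingertips press the index plunger's knob down, on the ear of the turntable, draw the turntable with it anticlockwise (seen from above) to the very next notch and let the plunger spring up and lock there, so that the next tube, whose cap still stands proud, is under the press; then push the knob of the press straight down until that cap is fully home, let it come back up and move clear. Grip nothing and press gently, keep the fingers off the caps, leave the other caps as they are and do not disturb the things standing around.

Things in the scene. Friction and masses are not known exactly. Their poses are not given: they have to be found in the camera images.
- capping_stand: Fixed capping carousel: white base 240 mm across; a fixed dark steel index ring (236 mm, z 50-58 mm) with eight 11 mm notches in its edge, 45 deg apart; a column (to z 158 mm, 152-188 mm from the axis) whose arm (36 mm wide, z 136-158) carries the press. Origin on the turntable's vertical axis at the bench top; x points from the axis to the column (away from the robot, +-0.35 rad), z up.
- turntable (a joint): Turntable: aluminium plate 200 mm across, top at z 72 mm, eight tubes on a circle of radius 62 mm, every 45 deg. Angle in rad, about 0 at the start, positive anticlockwise from above; the next notch is at +0.785. Light to turn (0.06 N m), locked with about 0.01 rad of play while the plunger's tooth is in a notch.
- plunger (a joint): Travel of the plunger's knob in m: 0 = up, 0.014 = bottom stop. Spring about 3.5 N at first, 8 N at the bottom. The tooth (9 mm) is clear of the ring when pressed over 0.0085; then the table turns freely either way. Let go between notches, it stays about 0.0085 down, the tooth riding under the ring, and snaps up by itself within about 3 mm of a notch.
- plunger_top (a point): Centre of the top of the plunger's black knob (34 mm across, flat top 28 mm, 12 mm thick), z 110 mm when up. It stands on an ear of the turntable, 128 mm from the axis on the robot's side, and goes round with it; a fingertip pressed on it carries it along by friction. It starts at +157.5 deg from the stand's x axis (front left); the next notch is at 202.5 deg (front right).
- ram (a joint): Press ram, straight down, travel in m: 0 = up, 0.018 = bottom stop. A spring lifts it back: about 3 N at first, 9 N at the bottom, and a cap takes about 4 N more. Its foot (24 mm across) hangs at z 118 mm: it meets a proud cap after about 10 mm and has it home at 16 mm.
- ram_top (a point): Centre of the top of the press's black knob (44 mm across, flat top 34 mm), z 200 mm when up, 62 mm from the turntable's axis on the column's side.
- cap7 (a joint): White push-on cap (22 mm across, 15 mm high) of the next tube: the first one clockwise from the press at the start (to its right, seen from the robot). Metres pressed on: about 0 at the start (6 mm proud, top at z 108 mm), 0.006 = home (z 102 mm). About 4 N to push on.
- cap0 (a joint): Cap of the tube under the press at the start: already home (about 0.006).
- cap6 (a joint): Cap of the tube clockwise of the next one: stands proud (about 0) and stays so.
- cap5 (a joint): Next cap farther clockwise: proud, stays so.
- cap4 (a joint): Next cap farther clockwise (robot side of the table): proud, stays so.
- cap3 (a joint): Cap of the tube just left of the plunger at the start: proud, stays so.
- cap1 (a joint): Cap of the tube first anticlockwise from the press at the start (to its left): home, stays so.
- cap2 (a joint): Cap of the tube second anticlockwise from the press at the start: home, stays so.
- cap7_top (a point): Centre of the top of the next tube's cap.
- lysis_bottle: Loose white bottle with an orange screw cap, 46 x 46 x 92 mm, beside the stand on its left. Origin under its centre. Bystander.
- timer: Loose white digital timer, 62 x 66 x 18 mm, lying right of the stand. Bystander.
- beaker: Loose glass beaker, 65 mm across, 85 mm high, right of the stand. Bystander.

How it is judged:
By the outcome, as a careful person would: the job done as asked, in the order asked, and still so for the second after the job is handed in, with the robot touching nothing.
It also fails if it takes over 48 s, if anything falls off the work surface, if the arm or the gripper's body presses on something with over 40 N, if the wrist force passes 120 N, or if a joint passes its speed limit or range.

## Working session

There is one attempt and no reset: what is moved stays moved. The work goes in short steps, Python scripts to look and compute and a tool call to move; the robot and the scene stay as the last step left them, time stands still between calls to the robot, and variables do not carry over. Pictures are saved under pics/ and viewed, at most 10 in all, crops included, and the job is handed in when it is done.

Besides the shell and the picture viewer there is one more tool, called after "Call:" as name(argument=value, ...), one argument or row to a line, values as JSON. carry_out: Moves the arm, as the interface text tells. Its arguments: {"type":"object","properties":{"moves":{"type":"array","items":{"type":"object","properties":{"tx":{"type":"number","minimum":-1,"maximum":1},"ty":{"type":"number","minimum":-1,"maximum":1},"tz":{"type":"number","minimum":-1,"maximum":1},"twist":{"type":"number","minimum":-1,"maximum":1},"fingers":{"type":"number"}}}}},"required":["moves"]}

```bash
mkdir -p pics
python3 - <<'E'
from cell import ctrl,eyes
import cv2,numpy as np
s=ctrl.read_state();print(s['clock'],s['eef_pos'],s['tool_rot'],s['width'],ctrl.tips_ahead)
for n in('scene','side'):
    i=eyes.get_image(n);cv2.imwrite(f'pics/{n}0.png',i['color']);np.savez(f'pics/{n}0.npz',**i)
    print(n,i.keys(),i['fovy'],i['cx'],i['cy'],np.round(i['world_from_camera'],3).tolist())
E
```

```text
0.0 [ 290.55990236 -580.75660814  241.38173025] [-3.13965659e+00  2.00051681e-06  4.63836457e-01] 85.432079283511 11.0
scene dict_keys(['color', 'fovy', 'cx', 'cy', 'world_from_camera']) 43.31306931899986 311.38467913286195 192.48420364392027 [[-0.88, 0.313, -0.357, 54.234], [-0.474, -0.556, 0.683, 1056.062], [0.015, 0.77, 0.637, 987.177], [0.0, 0.0, 0.0, 1.0]]
side dict_keys(['color', 'fovy', 'cx', 'cy', 'world_from_camera']) 55.712513572328554 315.0050407818978 200.03786376858054 [[-0.999, 0.034, -0.04, 474.166], [-0.052, -0.518, 0.854, 887.348], [0.009, 0.855, 0.519, 570.908], [0.0, 0.0, 0.0, 1.0]]
```

View pics/scene0.png

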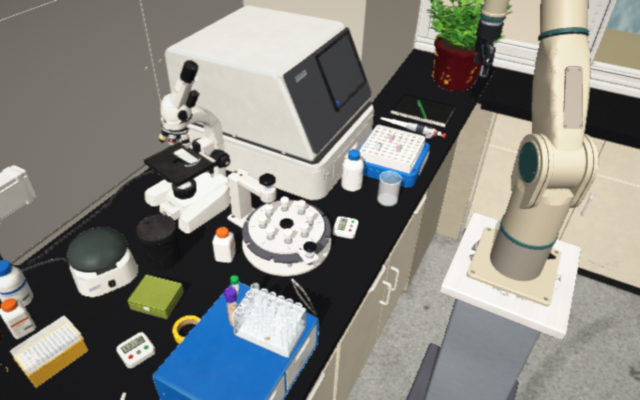

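View pics/side0.png

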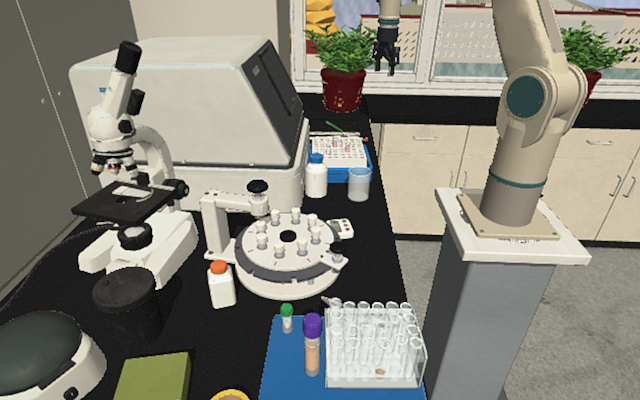

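The scene view shows the carousel at about (287,235), the ram knob at (267,181) and the plunger knob at (310,247). In the side view they are at about (288,250), (258,187) and (337,247). Next I'll crop both knobs and triangulate them.

```bash
cat > h.py <<'E'
import numpy as np,cv2
def ray(i,u,v):
    f=200/np.tan(np.radians(float(i['fovy']))/2);T=i['world_from_camera']
    d=T[:3,:3]@np.array([(u-i['cx'])/f,-(v-i['cy'])/f,-1.]);return T[:3,3],d/np.linalg.norm(d)
def onz(i,u,v,z):
    o,d=ray(i,u,v);return o+d*(z-o[2])/d[2]
def tri(a,b):
    (o,d),(p,e)=a,b;t=np.linalg.lstsq(np.c_[d,-e],p-o,rcond=None)[0]
    x,y=o+d*t[0],p+e*t[1];return (x+y)/2,np.linalg.norm(x-y)
def proj(i,P):
    f=200/np.tan(np.radians(float(i['fovy']))/2);T=i['world_from_camera']
    c=T[:3,:3].T@(np.array(P)-T[:3,3]);return i['cx']+f*c[0]/-c[2],i['cy']-f*c[1]/-c[2]
E
python3 - <<'E'
import cv2,numpy as np
a=cv2.imread('pics/scene0.png')[160:280,220:370];b=cv2.imread('pics/side0.png')[170:305,195:365]
o=np.zeros((600,800,3),np.uint8)
A=cv2.resize(a,None,fx=2.6,fy=2.6,interpolation=2);B=cv2.resize(b,None,fx=2.3,fy=2.3,interpolation=2)
o[:A.shape[0],:A.shape[1]]=A;o[-B.shape[0]:,400:400+B.shape[1]]=B;cv2.imwrite('pics/crop.png',o)
for n,rois in(('scene',((255,170,280,195),(298,236,322,260))),('side',((243,176,272,202),(325,236,350,262)))):
    im=cv2.imread(f'pics/{n}0.png')
    for x0,y0,x1,y1 in rois:
        m=(im[y0:y1,x0:x1].max(2)<70).astype(np.uint8)
        k,l,st,c=cv2.connectedComponentsWithStats(m)
        for j in range(1,k):
            if st[j,4]>15: print(n,(x0,y0),st[j]+[x0,y0,0,0,0],c[j]+[x0,y0])
    g=im.astype(int)
E
```

```text
scene (255, 170) [260 174  15  12 145] [267.03448276 179.46896552]
scene (255, 170) [277 189   3   6  16] [277.9375 191.8125]
scene (298, 236) [304 242  14  11 111] [310.6036036  246.59459459]
side (243, 176) [247 180  21  13 216] [256.89814815 185.98611111]
side (325, 236) [330 239  20  23 287] [341.20905923 247.48432056]
```

View pics/crop.png

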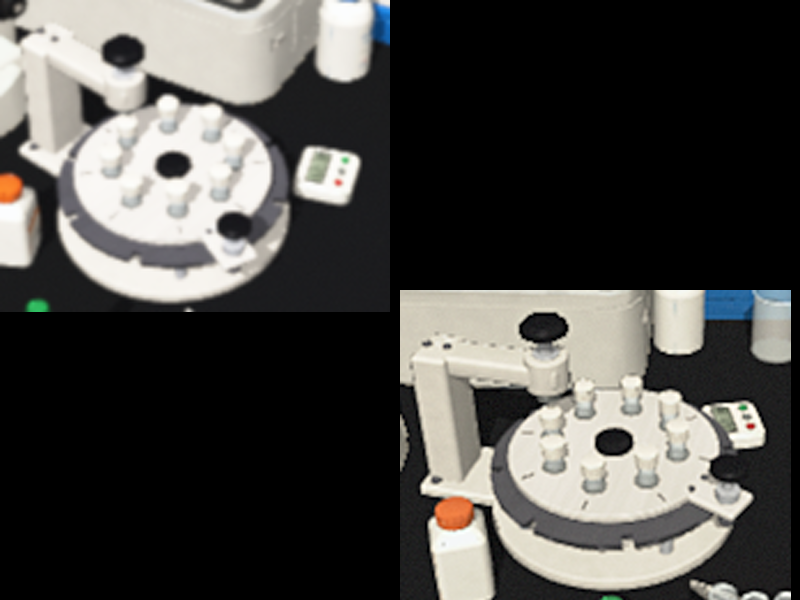

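Run:
```python
from h import *
S=np.load('pics/scene0.npz');D=np.load('pics/side0.npz')
P={}
for n,a,b,z in(('hub',(286.5,223.5),(287.6,235.7),76),('ram',(267.0,179.7),(256.9,186.2),193),('plg',(310.3,246.8),(338,247),104)):
    P[n],e=tri(ray(S,*a),ray(D,*b));print(n,P[n].round(1),e.round(1),onz(S,*a,z).round(1),onz(D,*b,z).round(1))
# axis: colour of dark hub by plane; checks
for z in(72,76): pass
h=np.mean([onz(S,286.5,223.5,76),onz(D,287.6,235.7,76)],0)
r=np.mean([onz(S,267,179.7,193),onz(D,256.9,186.2,193)],0)
p=np.mean([onz(S,310.3,246.8,104),onz(D,338,247,104)],0)
print(h,r,p);f=lambda v:(np.hypot(*v[:2]),np.degrees(np.arctan2(v[1],v[0])))
print(f(r-h),f(p-h))
```

```text
hub [564.5 220.2  71. ] 1.2 [561.2 225.4  76. ] [564. 226.  76.]
ram [626.  210.4 188.1] 0.8 [622. 216. 193.] [624.4 218.4 193. ]
plg [455.  290.5 100.5] 1.0 [453.1 294.  104. ] [455.3 294.2 104. ]
[562.57536456 225.69475617  76.        ] [623.23400121 217.17205642 193.        ] [454.20883426 294.10321645 104.        ]
(np.float64(61.25444155665398), np.float64(-7.9978550551955205)) (np.float64(128.1523403130503), np.float64(147.7370412912877))
```

Call:
carry_out(
  moves=[
    {"twist": 0.05,"tz": -0.03,"fingers": 0},
    {"twist": 0.05,"tz": -0.03,"fingers": 0},
    {"twist": 0.048,"fingers": 0},
    {"tx": 0.09,"ty": -0.2,"fingers": 0},
    {"tx": 0.09,"ty": -0.2,"fingers": 0},
    {"tx": 0.09,"ty": -0.2,"fingers": 0},
    {"tx": 0.09,"ty": -0.2,"fingers": 0},
    {"tx": 0.09,"ty": -0.2,"fingers": 0},
    {"ty": -0.2,"fingers": 0},
    {"ty": -0.2,"fingers": 0},
    {"ty": -0.2,"fingers": 0},
    {"ty": -0.2,"fingers": 0},
  ],
)

```text
validation failed for argument at $.mo...
```

Call:
carry_out(
  moves=[
    {"tx": 0.0,"ty": 0.0,"tz": -0.03,"twist": 0.05,"fingers": 0.0},
    {"tx": 0.0,"ty": 0.0,"tz": -0.03,"twist": 0.05,"fingers": 0.0},
    {"tx": 0.0,"ty": 0.0,"tz": 0.0,"twist": 0.048,"fingers": 0.0},
  ],
)

```text
clock: 0.48
eef_pos: [290.8, -581.5, 260.6]
tool_rot: [3.141, -0.0, -0.006]
force: [-0.0, 0.2, 0.2]
width: 32.2
gripper_force: 0.0
```

Call:
carry_out(
  moves=[
    {"tx": 0.09,"ty": -0.2,"tz": 0.0,"twist": 0.0,"fingers": 0.0},
    {"tx": 0.09,"ty": -0.2,"tz": 0.0,"twist": 0.0,"fingers": 0.0},
    {"tx": 0.09,"ty": -0.2,"tz": 0.0,"twist": 0.0,"fingers": 0.0},
    {"tx": 0.09,"ty": -0.2,"tz": 0.0,"twist": 0.0,"fingers": 0.0},
    {"tx": 0.09,"ty": -0.2,"tz": 0.0,"twist": 0.0,"fingers": 0.0},
    {"tx": 0.0,"ty": -0.2,"tz": 0.0,"twist": 0.0,"fingers": 0.0},
    {"tx": 0.0,"ty": -0.2,"tz": 0.0,"twist": 0.0,"fingers": 0.0},
    {"tx": 0.0,"ty": -0.2,"tz": 0.0,"twist": 0.0,"fingers": 0.0},
    {"tx": 0.0,"ty": -0.2,"tz": 0.0,"twist": 0.0,"fingers": 0.0},
  ],
)

```text
clock: 1.6
eef_pos: [419.4, -54.6, 260.3]
tool_rot: [-3.142, -0.0, -0.001]
force: [0.2, -0.1, 0.6]
width: 0.1
gripper_force: 0.0
```

Call:
carry_out(
  moves=[
    {"tx": 0.0,"ty": -0.2,"tz": 0.0,"twist": 0.0,"fingers": 0.0},
    {"tx": 0.0,"ty": -0.2,"tz": 0.0,"twist": 0.0,"fingers": 0.0},
    {"tx": 0.0,"ty": -0.2,"tz": 0.0,"twist": 0.0,"fingers": 0.0},
    {"tx": 0.0,"ty": -0.2,"tz": 0.0,"twist": 0.0,"fingers": 0.0},
    {"tx": 0.0,"ty": -0.1,"tz": 0.0,"twist": 0.0,"fingers": 0.0},
    {"tx": 0.0,"ty": 0.0,"tz": 0.0,"twist": 0.0,"fingers": 0.0},
    {"tx": 0.0,"ty": 0.0,"tz": 0.0,"twist": 0.0,"fingers": 0.0},
  ],
)

```text
clock: 2.48
eef_pos: [419.8, 212.3, 260.0]
tool_rot: [3.14, 0.001, -0.002]
force: [0.2, -0.3, -0.3]
width: -0.1
gripper_force: 0.0
```

Run:
```python
from cell import ctrl,eyes
import cv2,numpy as np
from h import *
s=ctrl.read_state();print(s['eef_pos'],s['force'])
i=eyes.get_image('wrist');cv2.imwrite('pics/w1.png',i['color']);np.savez('pics/w1.npz',**i)
print(i['fovy'],np.round(i['world_from_camera'],3).tolist())
for P in((454,294,104),(562.5,225,72),(624,217,200)):print(proj(i,P))
```

```text
[419.78062683 212.34431804 260.03446382] [ 0.20378536 -0.33595282 -0.27217814]
67.94151214089761 [[-0.002, 0.956, 0.293, 492.802], [-1.0, -0.003, 0.001, 211.508], [0.002, -0.293, 0.956, 391.662], [0.0, 0.0, 0.0, 1.0]]
(np.float64(234.6007891212318), np.float64(151.53307355779168))
(np.float64(305.7747472347845), np.float64(33.41424744844139))
(np.float64(308.0304226193847), np.float64(-172.05702970702518))
```

View pics/w1.png

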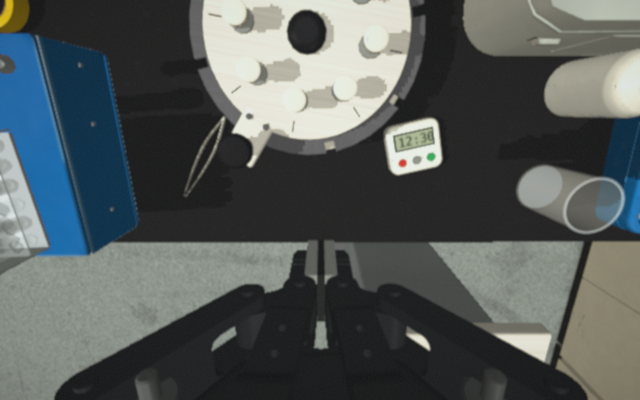

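The wrist view shows the plunger knob at (236,151) and the hub at (307,32), both within 1.5 px of my prediction. The blue box with the rack stands left of about u=135, so I'll check how far it is from the gripper.

Run:
```python
from h import *
S=np.load('pics/scene0.npz');D=np.load('pics/side0.npz');W=np.load('pics/w1.npz')
print(tri(ray(S,243,290),ray(D,328,303)),tri(ray(S,307,310),ray(D,413,303)))
for z in(50,100):print(onz(W,90,254,z),onz(W,135,225,z),onz(W,45,245,z))
for z in (92,100,104):print(z,onz(W,236,151,z),'hub',onz(W,307,32,72))
```

```text
(array([470.57589267, 544.29625865, 204.51413002]), np.float64(9.120616015657712)) (array([350.06368525, 499.42459931, 165.36940185]), np.float64(8.3586882281533))
[317.30690155 504.75298482  50.        ] [356.74441384 440.19975749  50.        ] [330.02869059 558.49757917  50.        ]
[342.98942948 461.83851546 100.        ] [376.65552485 406.73222244 100.        ] [353.84946953 507.71794685 100.        ]
92 [452.91098651 295.99025385  92.        ] hub [563.70851527 223.80414148  72.        ]
100 [453.97594393 293.73485104 100.        ] hub [563.70851527 223.80414148  72.        ]
104 [454.50842264 292.60714964 104.        ] hub [563.70851527 223.80414148  72.        ]
```

Call:
carry_out(
  moves=[
    {"tx": 0.058,"ty": -0.134,"tz": 0.0,"twist": 0.0,"fingers": 0.0},
    {"tx": 0.058,"ty": -0.134,"tz": 0.0,"twist": 0.0,"fingers": 0.0},
    {"tx": 0.0,"ty": 0.0,"tz": 0.13,"twist": 0.0,"fingers": 0.0},
    {"tx": 0.0,"ty": 0.0,"tz": 0.13,"twist": 0.0,"fingers": 0.0},
    {"tx": 0.0,"ty": 0.0,"tz": 0.13,"twist": 0.0,"fingers": 0.0},
    {"tx": 0.0,"ty": 0.0,"tz": 0.0,"twist": 0.0,"fingers": 0.0},
    {"tx": 0.0,"ty": 0.0,"tz": 0.0,"twist": 0.0,"fingers": 0.0},
  ],
)

```text
clock: 3.4
eef_pos: [455.9, 293.4, 144.5]
tool_rot: [-3.141, -0.002, -0.003]
force: [-0.2, 0.3, -0.9]
width: -0.1
gripper_force: 0.0
```

Run:
```python
from cell import ctrl,eyes
import cv2,numpy as np
s=ctrl.read_state();print(s['clock'],s['eef_pos'],s['force'],s['tool_rot'])
S=eyes.get_image('scene')['color'][200:290,250:370];D=eyes.get_image('side')['color'][170:290,280:400];W=eyes.get_image('wrist')['color']
o=np.zeros((600,800,3),np.uint8);o[:270,:360]=cv2.resize(S,None,fx=3,fy=3);o[:360,400:760]=cv2.resize(D,None,fx=3,fy=3);o[300:550,:400]=cv2.resize(W,(400,250));cv2.imwrite('pics/c2.png',o)
```

```text
3.4 [455.94495874 293.44077515 144.53576211] [-0.16730783  0.34508565 -0.91223899] [-3.14094185e+00 -1.52105840e-03 -2.64882007e-03]
```

View pics/c2.png

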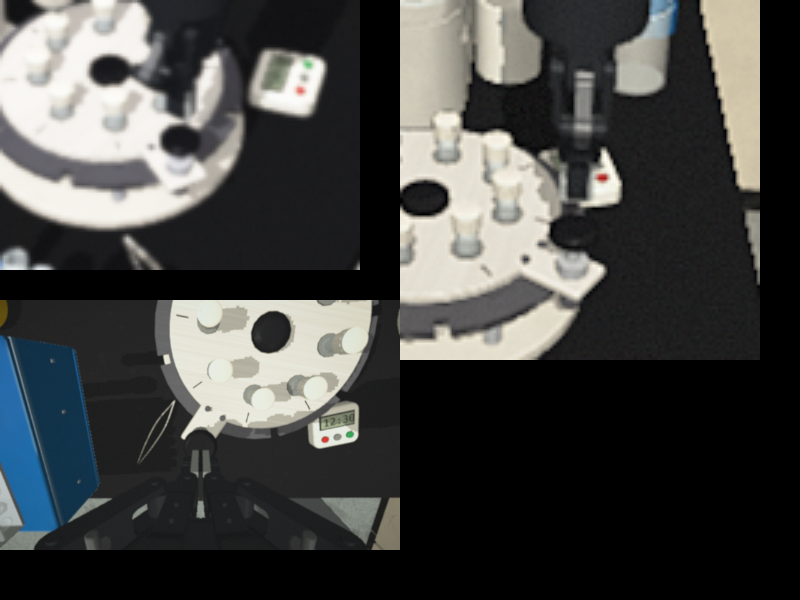

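The tips hang just above the knob, centred on it in both outside views (scene crop (180,140), side crop (573,230)). I'll press down now.

Call:
carry_out(
  moves=[
    {"tx": -0.004,"ty": 0.002,"tz": 0.06,"twist": 0.0,"fingers": 0.0},
    {"tx": 0.0,"ty": 0.0,"tz": 0.02,"twist": 0.0,"fingers": 0.0},
    {"tx": 0.0,"ty": 0.0,"tz": 0.014,"twist": 0.0,"fingers": 0.0},
    {"tx": 0.0,"ty": 0.0,"tz": 0.014,"twist": 0.0,"fingers": 0.0},
    {"tx": 0.0,"ty": 0.0,"tz": 0.007,"twist": 0.0,"fingers": 0.0},
    {"tx": 0.0,"ty": 0.0,"tz": 0.0,"twist": 0.0,"fingers": 0.0},
    {"tx": 0.0,"ty": 0.0,"tz": 0.0,"twist": 0.0,"fingers": 0.0},
  ],
)

```text
clock: 4.42
eef_pos: [454.2, 294.1, 110.0]
tool_rot: [-3.14, -0.002, -0.001]
force: [-2.0, 0.5, 7.3]
width: -0.3
gripper_force: 3.6
```

Call:
carry_out(
  moves=[
    {"tx": -0.0116,"ty": 0.0193,"tz": 0.002,"twist": 0.0,"fingers": 0.0},
    {"tx": -0.0106,"ty": 0.0199,"tz": 0.0,"twist": 0.0,"fingers": 0.0},
    {"tx": -0.0095,"ty": 0.0204,"tz": 0.0,"twist": 0.0,"fingers": 0.0},
    {"tx": -0.0084,"ty": 0.0209,"tz": 0.0,"twist": 0.0,"fingers": 0.0},
    {"tx": -0.0073,"ty": 0.0213,"tz": 0.0,"twist": 0.0,"fingers": 0.0},
    {"tx": -0.0062,"ty": 0.0216,"tz": 0.0,"twist": 0.0,"fingers": 0.0},
    {"tx": -0.0051,"ty": 0.0219,"tz": 0.0,"twist": 0.0,"fingers": 0.0},
    {"tx": -0.0039,"ty": 0.0222,"tz": 0.0,"twist": 0.0,"fingers": 0.0},
    {"tx": 0.0,"ty": 0.0,"tz": 0.0,"twist": 0.0,"fingers": 0.0},
    {"tx": 0.0,"ty": 0.0,"tz": 0.0,"twist": 0.0,"fingers": 0.0},
  ],
)

```text
clock: 5.68
eef_pos: [436.4, 243.5, 109.5]
tool_rot: [-3.14, -0.003, -0.002]
force: [0.3, -0.4, 6.7]
width: 0.1
gripper_force: 3.7
```

Run:
```python
from cell import ctrl,eyes
import cv2,numpy as np
s=ctrl.read_state();p=s['eef_pos'];print(s['clock'],p,s['force'])
v=p[:2]-[563.3,224.2];print(np.hypot(*v),np.degrees(np.arctan2(v[1],v[0])))
S=eyes.get_image('scene')['color'][200:290,230:350];D=eyes.get_image('side')['color'][190:310,240:360];W=eyes.get_image('wrist')['color'];np.savez('pics/w3.npz',**eyes.get_image('wrist'))
o=np.zeros((600,800,3),np.uint8);o[:270,:360]=cv2.resize(S,None,fx=3,fy=3);o[:360,400:760]=cv2.resize(D,None,fx=3,fy=3);o[300:550,:400]=cv2.resize(W,(400,250));cv2.imwrite('pics/c3.png',o)
```

```text
5.675 [436.38545897 243.47292136 109.54046811] [ 0.32716169 -0.3970597   6.65982707]
128.36956890837294 171.36517942928612
```

View pics/c3.png

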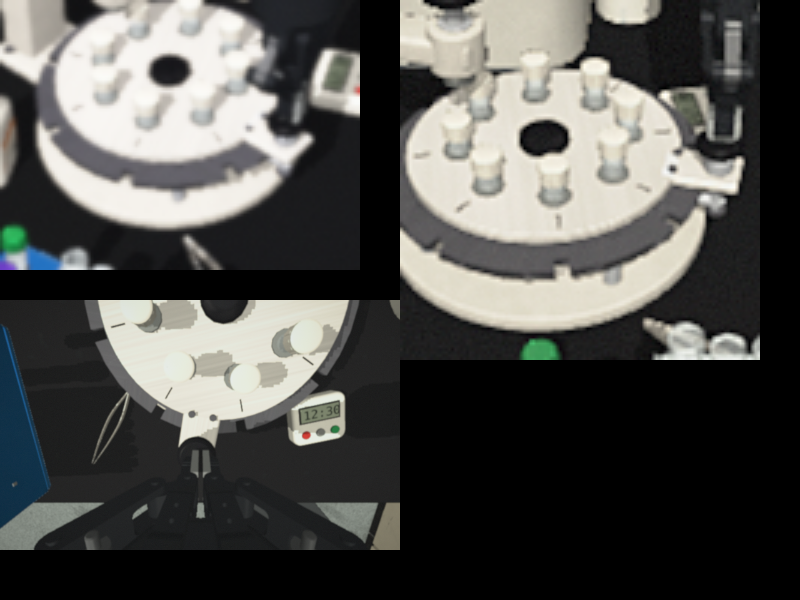

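The table has followed: the ear is now at the front with the fingertips still centred on the knob. Next is the rest of the arc.

Call:
carry_out(
  moves=[
    {"tx": -0.0027,"ty": 0.0223,"tz": 0.0,"twist": 0.0,"fingers": 0.0},
    {"tx": -0.0016,"ty": 0.0224,"tz": 0.0,"twist": 0.0,"fingers": 0.0},
    {"tx": -0.0004,"ty": 0.0225,"tz": 0.0,"twist": 0.0,"fingers": 0.0},
    {"tx": 0.0008,"ty": 0.0225,"tz": 0.0,"twist": 0.0,"fingers": 0.0},
    {"tx": 0.002,"ty": 0.0224,"tz": 0.0,"twist": 0.0,"fingers": 0.0},
    {"tx": 0.0031,"ty": 0.0223,"tz": 0.0,"twist": 0.0,"fingers": 0.0},
    {"tx": 0.0043,"ty": 0.0221,"tz": 0.0,"twist": 0.0,"fingers": 0.0},
    {"tx": 0.0,"ty": 0.0,"tz": 0.0,"twist": 0.0,"fingers": 0.0},
    {"tx": 0.0,"ty": 0.0,"tz": 0.0,"twist": 0.0,"fingers": 0.0},
  ],
)

```text
clock: 7.0
eef_pos: [438.2, 196.5, 109.5]
tool_rot: [-3.14, -0.004, -0.002]
force: [0.3, -0.4, 6.8]
width: 0.2
gripper_force: 3.7
```

Run:
```python
from cell import ctrl,eyes
import cv2,numpy as np
s=ctrl.read_state();p=s['eef_pos'];print(s['clock'],p,s['force'])
v=p[:2]-[563.3,224.2];print(np.hypot(*v),np.degrees(np.arctan2(v[1],v[0])))
W=eyes.get_image('wrist');np.savez('pics/w4.npz',**W);D=eyes.get_image('side');np.savez('pics/d4.npz',**D)
o=np.zeros((600,800,3),np.uint8);o[:250,:400]=cv2.resize(W['color'],(400,250));o[:300,400:]=cv2.resize(D['color'][170:320,180:380],None,fx=2,fy=2);o[300:,:]=cv2.resize(W['color'][60:240,200:440],(800,600))[:300];cv2.imwrite('pics/c4.png',o)
```

```text
7.0 [438.20877332 196.49022145 109.49949517] [ 0.34859478 -0.38169589  6.8157588 ]
128.12356074890414 -167.5097267069386
```

View pics/c4.png

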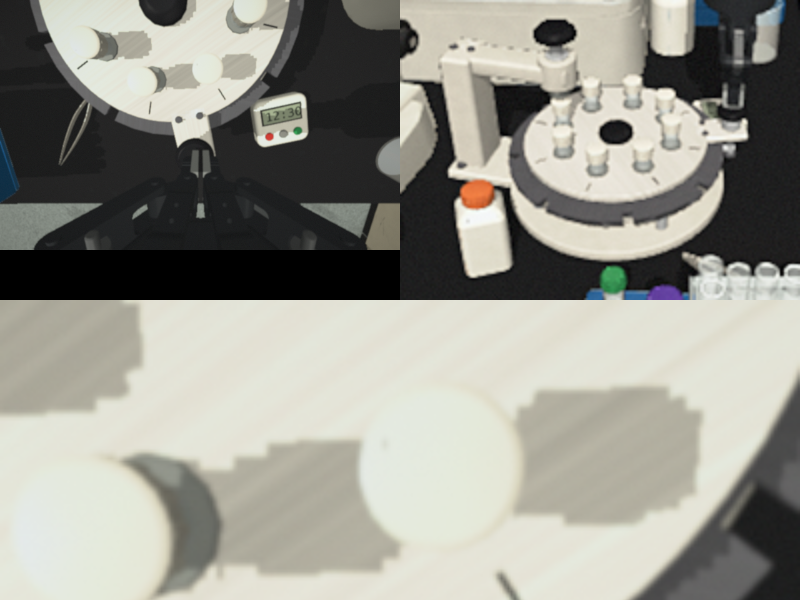

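Call:
carry_out(
  moves=[
    {"tx": 0.0,"ty": 0.0,"tz": -0.01,"twist": 0.0,"fingers": 0.0},
    {"tx": 0.0,"ty": 0.0,"tz": -0.01,"twist": 0.0,"fingers": 0.0},
    {"tx": 0.0,"ty": 0.0,"tz": 0.0,"twist": 0.0,"fingers": 0.0},
    {"tx": 0.0,"ty": 0.0,"tz": 0.0,"twist": 0.0,"fingers": 0.0},
  ],
)

```text
clock: 7.6
eef_pos: [437.8, 196.2, 114.9]
tool_rot: [-3.141, -0.003, -0.002]
force: [0.8, -0.7, 5.1]
width: -0.1
gripper_force: 2.7
```

The spring still pushes 5 N at about 6 mm down, so the tooth is rising into the notch. I'll lift the rest of the way.

Call:
carry_out(
  moves=[
    {"tx": 0.0,"ty": 0.0,"tz": -0.01,"twist": 0.0,"fingers": 0.0},
    {"tx": 0.0,"ty": 0.0,"tz": -0.007,"twist": 0.0,"fingers": 0.0},
    {"tx": 0.0,"ty": 0.0,"tz": 0.0,"twist": 0.0,"fingers": 0.0},
    {"tx": 0.0,"ty": 0.0,"tz": 0.0,"twist": 0.0,"fingers": 0.0},
  ],
)

```text
clock: 8.1
eef_pos: [436.9, 196.1, 119.5]
tool_rot: [-3.141, -0.001, -0.001]
force: [3.1, -2.0, 5.6]
width: 0.2
gripper_force: 2.5
```

Call:
carry_out(
  moves=[
    {"tx": 0.0,"ty": 0.0,"tz": -0.05,"twist": 0.0,"fingers": 0.0},
    {"tx": 0.0,"ty": 0.0,"tz": -0.17,"twist": 0.0,"fingers": 0.0},
    {"tx": 0.0,"ty": 0.0,"tz": -0.17,"twist": 0.0,"fingers": 0.0},
    {"tx": 0.0,"ty": 0.0,"tz": -0.17,"twist": 0.0,"fingers": 0.0},
    {"tx": 0.18,"ty": -0.02,"tz": 0.0,"twist": 0.0,"fingers": 0.0},
    {"tx": 0.18,"ty": -0.02,"tz": 0.0,"twist": 0.0,"fingers": 0.0},
    {"tx": 0.18,"ty": -0.02,"tz": 0.0,"twist": 0.0,"fingers": 0.0},
    {"tx": 0.0,"ty": 0.0,"tz": 0.0,"twist": 0.0,"fingers": 0.0},
    {"tx": 0.0,"ty": 0.0,"tz": 0.0,"twist": 0.0,"fingers": 0.0},
  ],
)

```text
clock: 9.22
eef_pos: [596.7, 214.1, 285.9]
tool_rot: [3.141, 0.004, -0.0]
force: [-0.5, 0.2, 0.0]
width: -0.0
gripper_force: 0.0
```

Run:
```python
from cell import ctrl,eyes
import cv2,numpy as np
from h import *
s=ctrl.read_state();p=s['eef_pos'];print(s['clock'],p,s['force'])
W=eyes.get_image('wrist');np.savez('pics/w5.npz',**W);D=eyes.get_image('side');np.savez('pics/d5.npz',**D)
S=eyes.get_image('scene');np.savez('pics/s5.npz',**S)
print('pred ram',proj(W,(624.5,214.3,200)))
# plunger now
for n,i in(('side',D),('scene',S)): print(n,'pred plunger',proj(i,(438.3,196,104)),proj(i,(438.3,196,95)))
o=np.zeros((600,800,3),np.uint8);o[:400,:640]=W['color'];u=[c[230:290,250:350] for c in()]
o[400:,:270]=cv2.resize(S['color'][205:272,270:360],None,fx=3,fy=3)[:200];o[400:,300:600]=cv2.resize(D['color'][210:277,280:380],None,fx=3,fy=3)[:200];cv2.imwrite('pics/c5.png',o)
```

```text
9.225 [596.73418053 214.14930276 285.87610857] [-0.53660848  0.2375033   0.03567679]
pred ram (np.float64(318.94832494556147), np.float64(172.44318753619592))
side pred plunger (np.float64(345.75959424096607), np.float64(219.42494679267557)) (np.float64(345.55312955094945), np.float64(222.8004084116466))
scene pred plunger (np.float64(333.62980699516737), np.float64(224.691021204963)) (np.float64(333.47918455833747), np.float64(227.24880309692625))
```

View pics/c5.png

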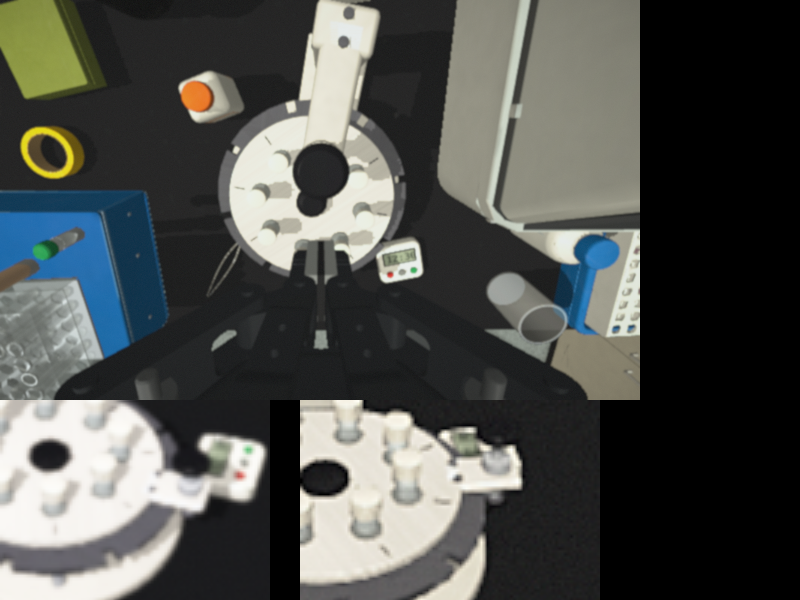

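The ram knob sits at (321,171) in the wrist view, within 2 px of the prediction, and the plunger is up. I'll move over the ram knob.

Call:
carry_out(
  moves=[
    {"tx": 0.048,"ty": 0.002,"tz": 0.0,"twist": 0.0,"fingers": 0.0},
    {"tx": 0.048,"ty": 0.002,"tz": 0.0,"twist": 0.0,"fingers": 0.0},
    {"tx": 0.0,"ty": 0.0,"tz": 0.1,"twist": 0.0,"fingers": 0.0},
    {"tx": 0.0,"ty": 0.0,"tz": 0.1,"twist": 0.0,"fingers": 0.0},
    {"tx": 0.0,"ty": 0.0,"tz": 0.0,"twist": 0.0,"fingers": 0.0},
    {"tx": 0.0,"ty": 0.0,"tz": 0.0,"twist": 0.0,"fingers": 0.0},
  ],
)

```text
clock: 10.12
eef_pos: [627.6, 213.1, 228.8]
tool_rot: [-3.141, -0.002, -0.001]
force: [-0.3, 0.0, 0.4]
width: 0.2
gripper_force: 0.0
```

Call:
carry_out(
  moves=[
    {"tx": -0.005,"ty": 0.0,"tz": 0.04,"twist": 0.0,"fingers": 0.0},
    {"tx": 0.0,"ty": 0.0,"tz": 0.02,"twist": 0.0,"fingers": 0.0},
    {"tx": 0.0,"ty": 0.0,"tz": 0.015,"twist": 0.0,"fingers": 0.0},
    {"tx": 0.0,"ty": 0.0,"tz": 0.015,"twist": 0.0,"fingers": 0.0},
    {"tx": 0.0,"ty": 0.0,"tz": 0.015,"twist": 0.0,"fingers": 0.0},
    {"tx": 0.0,"ty": 0.0,"tz": 0.0,"twist": 0.0,"fingers": 0.0},
    {"tx": 0.0,"ty": 0.0,"tz": 0.0,"twist": 0.0,"fingers": 0.0},
  ],
)

```text
clock: 11.0
eef_pos: [625.6, 212.8, 196.8]
tool_rot: [-3.141, -0.0, -0.001]
force: [-2.6, -0.7, 8.6]
width: 0.1
gripper_force: 3.9
```

Call:
carry_out(
  moves=[
    {"tx": 0.0,"ty": 0.0,"tz": 0.005,"twist": 0.0,"fingers": 0.0},
    {"tx": 0.0,"ty": 0.0,"tz": 0.004,"twist": 0.0,"fingers": 0.0},
    {"tx": 0.0,"ty": 0.0,"tz": 0.0,"twist": 0.0,"fingers": 0.0},
    {"tx": 0.0,"ty": 0.0,"tz": 0.0,"twist": 0.0,"fingers": 0.0},
  ],
)

```text
clock: 11.5
eef_pos: [625.6, 212.8, 195.1]
tool_rot: [-3.141, -0.0, -0.001]
force: [-6.1, -0.9, 12.4]
width: -0.2
gripper_force: 6.3
```

Call:
carry_out(
  moves=[
    {"tx": 0.0,"ty": 0.0,"tz": 0.004,"twist": 0.0,"fingers": 0.0},
    {"tx": 0.0,"ty": 0.0,"tz": 0.004,"twist": 0.0,"fingers": 0.0},
    {"tx": 0.0,"ty": 0.0,"tz": 0.0,"twist": 0.0,"fingers": 0.0},
    {"tx": 0.0,"ty": 0.0,"tz": 0.0,"twist": 0.0,"fingers": 0.0},
  ],
)

```text
clock: 12.0
eef_pos: [625.7, 212.8, 194.9]
tool_rot: [-3.141, -0.001, -0.001]
force: [-8.2, -2.8, 24.7]
width: 0.3
gripper_force: 12.1
```

Force jumped to 25 N with only 0.2 mm of motion, so the cap is seated against its stop. I'll release, clear the press and look.

Call:
carry_out(
  moves=[
    {"tx": 0.0,"ty": 0.0,"tz": -0.02,"twist": 0.0,"fingers": 0.0},
    {"tx": 0.0,"ty": 0.0,"tz": -0.03,"twist": 0.0,"fingers": 0.0},
    {"tx": 0.0,"ty": 0.0,"tz": -0.05,"twist": 0.0,"fingers": 0.0},
    {"tx": 0.0,"ty": 0.0,"tz": -0.15,"twist": 0.0,"fingers": 0.0},
    {"tx": 0.0,"ty": 0.0,"tz": -0.15,"twist": 0.0,"fingers": 0.0},
    {"tx": -0.18,"ty": 0.1,"tz": 0.0,"twist": 0.0,"fingers": 0.0},
    {"tx": -0.18,"ty": 0.18,"tz": 0.0,"twist": 0.0,"fingers": 0.0},
    {"tx": -0.18,"ty": 0.18,"tz": 0.0,"twist": 0.0,"fingers": 0.0},
    {"tx": 0.0,"ty": 0.18,"tz": 0.0,"twist": 0.0,"fingers": 0.0},
    {"tx": 0.0,"ty": 0.1,"tz": 0.0,"twist": 0.0,"fingers": 0.0},
    {"tx": 0.0,"ty": 0.0,"tz": 0.0,"twist": 0.0,"fingers": 0.0},
    {"tx": 0.0,"ty": 0.0,"tz": 0.0,"twist": 0.0,"fingers": 0.0},
  ],
)

```text
clock: 13.5
eef_pos: [483.3, 11.3, 310.8]
tool_rot: [-3.141, -0.0, -0.001]
force: [-0.3, -0.2, -0.1]
width: -0.1
gripper_force: 0.0
```

Run:
```python
from cell import ctrl,eyes
import cv2,numpy as np
s=ctrl.read_state();print(s['clock'],s['eef_pos'],s['force'])
D=eyes.get_image('side')['color'];S=eyes.get_image('scene')['color']
o=np.zeros((600,800,3),np.uint8);o[:400,:480]=cv2.resize(D[170:300,200:360],(480,390))[:390] if 0 else cv2.resize(D[170:303,200:360],(480,400));o[200:600,480:]=cv2.resize(S[165:265,240:320],(320,400));o[400:,:480]=cv2.resize(S[205:275,230:380],(480,200));cv2.imwrite('pics/c6.png',o)
```

```text
13.5 [483.33719809  11.29146143 310.83050555] [-0.26992077 -0.238037   -0.13905611]
```

View pics/c6.png

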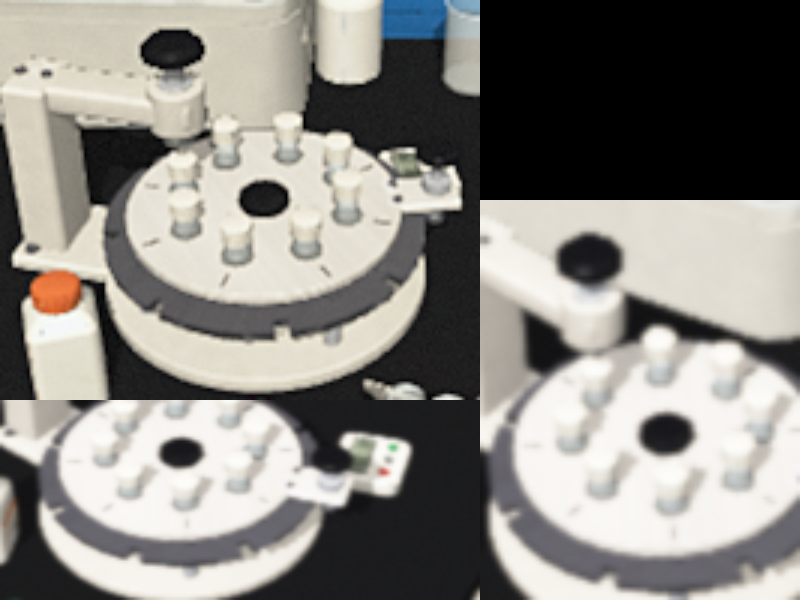

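The ram is back up, the plunger stands up at its new notch on the front right, and the arm is clear of everything. Handing in.

```bash
python3 -c "
from cell import job;print(job.finish_job())"
```

```text
the job is handed in; nothing more can be done
None
```

I turned the table anticlockwise to the next notch, where the plunger sprang up and locked, then pressed the next tube's cap to its stop and handed the job in at about 13.5 s; cap travel was judged by a firm stop at 25 N rather than measured, and the ram is back up with the arm clear.

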